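Tip a refill carton into the analyser's loading tray

ROBOT

A 6-joint arm with a two-finger parallel gripper is mounted at the origin on the work surface. World frame = base frame: x ahead of the robot, y to its left, z up, the work surface at z = 0. Lengths are in m, angles in rad, forces in N, time in s.
With the tool pointing down it reaches from about 0.25 to 0.775 m from the base axis. Payload 4 kg.
Tool frame: the origin (TCP) lies midway between the tips of the shut fingers; the grasp point (between the pads) lies 19 mm behind it; z points along the fingers, y is the line along which they close (so a half turn about z gives the same grasp; the last joint's range is limited). The gripper opens to 94 mm and grips with 3 to 60 N. Pads are 16 mm wide; open, the fingers measure 119 mm over their backs; the gripper's body (75 mm by 177 mm) begins 78 mm behind the grasp point.
Start: joints at [-1.323, 0.087, 1.371, -0, 1.684, -0.103], TCP at [0.189, -0.517, 0.206] pointing down, gripper open.
Joint ranges: [-3.1, 3.1], [-0.76, 2.03], [0.27, 2.55], [-1.08, 4.22], [0.17, 2.65], [-2.57, 2.57]. Speed limits (rad/s): [2.79, 2.79, 3.14, 3.14, 3.14, 3.14].

INTERFACE

Orientations are given as a rotation vector (axis times angle).
In Python, from cell import * gives the robot as it stands. The module is installed in compiled form; this text tells all that it offers.
- The arm moves only by the tool servo_tool, never from a script. Its argument "steps" is a list of rows, each a list of 7 numbers: the shift along the tool's x, y, z in parts of the range, where 1.0 means 1 m, then the turn, a rotation vector about the tool's x, y, z in parts of the range, where 1.0 means 120 degrees, then the closure, from -1 (fully open) to 1 (shut). In form: [[tx, ty, tz, ax, ay, az, gripper], ...]. A call has 1 to 10 rows; each row is the pose to reach, as a shift and turn from the pose commanded when the call began, along the tool's axes at that moment; what a row does not reach only later rows make up. A row lasts 1/10 s, in which the tool goes at most 50 mm and 8.59 degrees, less where a joint would pass 70% of its speed; a pose out of reach is approached as far as the arm can. No shift or turn number may pass 1 either way. A call with a gripper value outside its range is refused whole. The fingers move at their own pace and stop on an object; "newtons" is the grip in N (left out, the last holds). Time passes only in rows, so rows that repeat a pose let the fingers close. It gives the time, the measured TCP pose, the force, the opening and the grip force at its end, in the units of the state.
- sense(): the state, without advancing time (a new reading comes with each control period).
- get_image(name): name is "side" or "top" or "wrist"; returns (picture, depth): 480x640x3 uint8, blue, green, red; 480x640 float32, m along the optical axis (not along the pixel's ray), 0 where there is no reading.
- camera_info(name): a dict with "fx", "fy", "cx", "cy" (pixels), "dist_coeffs" ([k1, k2, p1, p2, k3] as OpenCV has them; the pictures are not rectified), "pose" (4x4, takes a point from camera to world coordinates); the wrist camera has in their place "mount" (4x4, takes a point from camera to tool coordinates, whose origin is the TCP and whose axes are the flange's). Camera axes: x right, y down, z forward; pixel columns grow to the right and rows downward; lengths in m; the calibration is good to about 2 mm. A picture is of the moment at which its call begins: read the wrist's pose just before it. camera_info takes no time and is no camera call.
- finish_job(): hands the job in; it is judged then, once.
The state is a dict: "clock": time; "joint_pos": joint angles; "joint_velocities": joint speeds; "tau": joint torques, N m; "tool_pos": TCP position; "orientation": TCP orientation; "contact_force": force on the tool from outside, world axes, zero at the start; "ft_torque": the same for the moment, N m; "opening": finger opening in m; "grasp_force": force on a finger pad.
Only numpy, scipy, OpenCV 4.12 (cv2) and the standard library are available. Lean on these libraries where they do the work, as an engineer would, in place of code of your own. Each camera call takes 0.05 s, during which the arm holds its last target. There are 200 camera calls.

TASK

Load the tall standing carton into the analyser's tray: slide it over the bench until its base is squarely against the tray's front edge, then push high on its face so that it tips over that edge and lies on its side in the tray. Then push it along the tray until the follower plate is fully home on its stop, and press it home there for a moment with about 15 N. The thin card crushes above 25 N, so feel for the stops; leave everything else on the bench where it is.

Things in the scene. Friction and masses are not known exactly. Their poses are not given: they have to be found in the camera images.
- dock: The analyser's loading tray with the white-and-black analyser at its far end, fixed. Tray plate: aluminium, 12 mm thick (z 0 to 12), 174 mm wide, 250 mm long. Origin: on the bench under the middle of the plate's front edge. +x: loading direction, level from the front edge over the tray to the analyser (roughly world +y, within 0.25 rad); y across the tray; z up.
- stop_edge (a point): Middle of the upper front edge of the tray plate, 12 mm above the bench; axes as the dock's. The square, upright 12 mm face below it, 174 mm wide, is the rigid stop for the carton's base.
- tray_mid (a point): Middle of the tray's floor, 12 mm above the bench, 125 mm in from the front edge; axes as the dock's. Two guide rails, 12 mm thick, reaching 36 mm above the bench, stand 150 mm apart (inner faces) from 35 to 250 mm past the front edge. The analyser (205 mm tall) starts 243 mm past it.
- follower (a joint): Upright steel follower plate across the tray, 110 mm wide, from 14 to 80 mm above the bench. Metres slid along dock +x; starts at 0 to 0.006, its face 165 to 191 mm past the tray's front edge. Slides with about 5 N dry friction, has no spring, stays where left. Home is its rigid end stop, 14 to 30 mm on from the start: where exactly differs each time and cannot be seen, so feel for it.
- follower_face (a point): Middle of the follower plate's face towards the carton, 47 mm above the bench; axes as the dock's. Moves with the plate.
- carton: Tall plain cardboard carton, white tape over its top: 90 mm (x) by 100 mm (y) by 150 mm tall (z), 0.3 to 0.55 kg. Origin: centre of its underside; z up while it stands. Starts upright on the bench, 25 to 60 mm short of the tray's front edge, within 12 mm of the tray's middle line, its x along dock +x within 0.2 rad. Too wide to grip.
- carton_mid (a point): Middle of the carton (75 mm above its origin along its z), its centre of mass; axes as the carton's. Sliding it over bench or tray takes 1 to 5 N, tipping it from near the top about 2 N; the pushed face rises as it goes over. The thin card is crushed if the robot presses on it with more than 25 N.
- carton_top (a point): Centre of the carton's top face (150 mm from its origin along its z); axes as the carton's. When the carton is laid down, the top faces the follower plate and the underside faces back out of the tray; with the follower home the underside is 40 to 60 mm inside the tray's front edge.
- flat_carton: bystander: flat sealed cardboard carton, 130 x 90 x 45 mm; origin at the centre of its underside.
- tube_rack: bystander: white tube rack, 110 x 60 x 47 mm; origin at the centre of its underside.
- reagent_bottle: bystander: amber bottle, 60 mm wide, 120 mm tall; origin at the centre of its underside.
- beaker: bystander: glass beaker, 64 mm wide, 80 mm tall; origin at the centre of its underside.
- jar: bystander: white jar, 50 mm wide, 60 mm tall; origin at the centre of its underside.
- spatula: bystander: lab spatula, 170 mm long, lying flat; origin at its middle, on the bench.
- marker: bystander: black squared pen-like marker, 130 x 16 x 14 mm, lying flat; origin at the centre of its underside.
Mind the look-alikes: they are no part of the job. What is shaped like the carton but pink is not meant.

How it is judged:
By the outcome, as a careful person would: the job done as asked, in the order asked, and still so for the second after the job is handed in, with the robot touching nothing.
It also fails if it takes over 70 s, if anything falls off the work surface, if the arm or the gripper's body presses on something with over 40 N, if the wrist force passes 120 N, or if a joint passes its speed limit or range.

## Working session

There is one attempt and no reset: what is moved stays moved. The work goes in short steps, Python scripts to look and compute and a tool call to move; the robot and the scene stay as the last step left them, time stands still between calls to the robot, and variables do not carry over. Pictures are saved under pics/ and viewed, at most 10 in all, crops included, and the job is handed in when it is done.

Besides the shell and the picture viewer there is one more tool, called after "Emit:" as name(argument=value, ...), one argument or row to a line, values as JSON. servo_tool: Moves the arm, as the interface text tells. Its arguments: {"type":"object","properties":{"steps":{"type":"array"},"newtons":{"type":"number"}},"required":["steps"]}

```bash
mkdir -p pics
python3 - <<'E'
from cell import *
import cv2,numpy as np
s=sense();print({k:np.round(v,3) for k,v in s.items()})
for n in("top","side"):
    p,d=get_image(n);cv2.imwrite(f"pics/{n}0.png",p);np.savez(f"{n}0.npz",p=p,d=d)
    print(n,camera_info(n))
print(camera_info("wrist"))
E
```

```text
{'clock': np.float64(0.0), 'joint_pos': array([-1.323,  0.088,  1.372,  0.   ,  1.684, -0.103]), 'joint_velocities': array([ 0.002,  0.001, -0.001,  0.   ,  0.001, -0.001]), 'tau': array([ 1.0000e-03, -3.4018e+01, -3.0242e+01,  7.2000e-02,  3.3000e-02,
       -0.0000e+00]), 'tool_pos': array([ 0.189, -0.516,  0.204]), 'orientation': array([-3.091, -0.548,  0.   ]), 'contact_force': array([-0.337, -0.735, -0.579]), 'ft_torque': array([ 0.039, -0.009, -0.009]), 'grasp_force': np.float64(0.0), 'opening': np.float64(0.094)}
top {'fx': 556.0339547123805, 'fy': 556.0339547123805, 'cx': 328.06000718984535, 'cy': 239.91220447973782, 'dist_coeffs': array([-0.00677758,  0.        ,  0.        ,  0.        ,  0.        ]), 'pose': array([[-0.02301165, -0.98329423,  0.18056277,  0.38202265],
       [-0.9994863 ,  0.02665749,  0.0177906 , -0.08731093],
       [-0.02230674, -0.18006063, -0.98340255,  1.18624481],
       [ 0.        ,  0.        ,  0.        ,  1.        ]])}
side {'fx': 469.68848174758875, 'fy': 469.68848174758875, 'cx': 312.1987233880138, 'cy': 243.18173402267723, 'dist_coeffs': 
[... 160 characters left out ...]
0.87913709,  0.28298701, -0.35828745],
       [-0.0050306 , -0.30839245, -0.95124592,  1.04850162],
       [ 0.        ,  0.        ,  0.        ,  1.        ]])}
{'fx': 391.7593401981529, 'fy': 391.7593401981529, 'cx': 326.24657135005214, 'cy': 237.92577141943775, 'dist_coeffs': array([0.00607918, 0.        , 0.        , 0.        , 0.        ]), 'mount': array([[-5.96771879e-04, -9.68280325e-01, -2.49865676e-01,
         7.23078130e-02],
       [ 9.99998961e-01, -2.49924188e-04, -1.41986123e-03,
        -9.57437254e-04],
       [ 1.31237621e-03, -2.49866264e-01,  9.68279468e-01,
        -1.79832849e-01],
       [ 0.00000000e+00,  0.00000000e+00,  0.00000000e+00,
         1.00000000e+00]])}
```

View pics/top0.png

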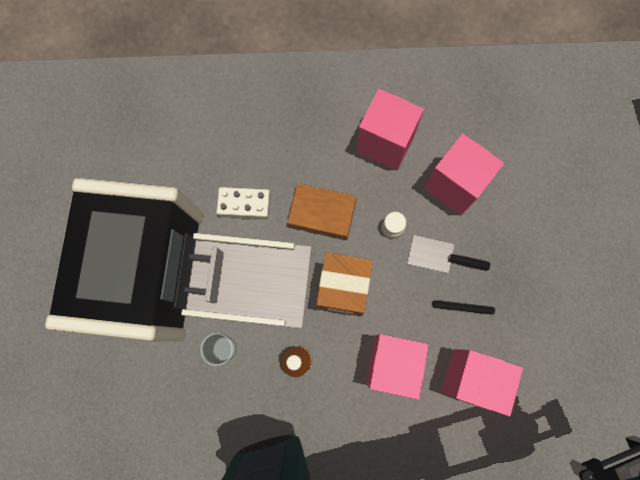

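View pics/side0.png

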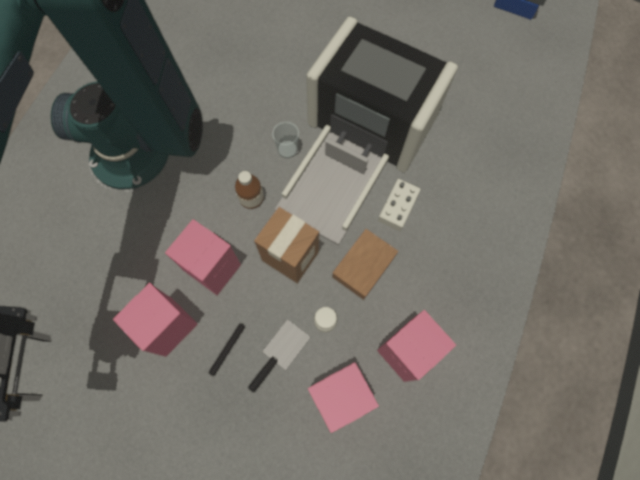

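The top view shows the carton with white tape at about (345,283). The tray's front edge runs from (311,246) to (302,327), and the follower is at about (213,275). The pink cartons are decoys. Next I measure with depth points.

```bash
cat > h.py <<'E'
import cv2,numpy as np
from cell import camera_info
def rays(n,uv):
    c=camera_info(n);K=np.array([[c['fx'],0,c['cx']],[0,c['fy'],c['cy']],[0,0,1]])
    q=cv2.undistortPoints(np.asarray(uv,float).reshape(-1,1,2),K,c['dist_coeffs'])[:,0]
    return np.c_[q,np.ones(len(q))],c['pose']
def onplane(n,uv,z):
    r,T=rays(n,uv);w=r@T[:3,:3].T;t=(z-T[2,3])/w[:,2];return T[:3,3]+w*t[:,None]
def cloud(n,d):
    v,u=np.mgrid[:480,:640];r,T=rays(n,np.c_[u.ravel(),v.ravel()])
    return ((r*d.reshape(-1,1))@T[:3,:3].T+T[:3,3]).reshape(480,640,3)
E
python3 - <<'E'
from h import *
for n in("top","side"):
    f=np.load(n+"0.npz");p,d=f['p'],f['d'];W=cloud(n,d);z=W[...,2]
    hsv=cv2.cvtColor(p,cv2.COLOR_BGR2HSV)
    c0=onplane(n,[[345,283] if n=="top" else [288,236]],0.15)[0]
    print(n,'carton approx',c0, 'z there',z[283,345] if n=="top" else z[236,288])
    near=np.hypot(W[...,0]-c0[0],W[...,1]-c0[1])<.09
    m=(near&(abs(z-.15)<.012)).astype(np.uint8)
    cs=max(cv2.findContours(m,0,2)[0],key=cv2.contourArea)[:,0]
    P=onplane(n,cs,float(np.median(z[m>0])))
    r=cv2.minAreaRect((P[:,:2]*1000).astype(np.float32));print('top',np.median(z[m>0]),r)
    # tray plate: low saturation, bright, z~.012
    t0=onplane(n,[[260,290] if n=="top" else [325,200]],0.012)[0]
    m=((z>.006)&(z<.02)&(np.hypot(W[...,0]-t0[0],W[...,1]-t0[1])<.2)).astype(np.uint8)
    m=cv2.morphologyEx(m,cv2.MORPH_OPEN,np.ones((3,3)))
    cs=max(cv2.findContours(m,0,2)[0],key=cv2.contourArea)
    P=onplane(n,cs[:,0],.012);r=cv2.minAreaRect((P[:,:2]*1000).astype(np.float32))
    print('tray',np.median(z[m>0]),r,'\n',cv2.boxPoints(r).round(1).tolist())
    o=p.copy();cv2.drawContours(o,[cs],-1,(0,255,0),1);cv2.imwrite(f"pics/{n}_c.png",o)
    for a in [(311,246),(302,327)] if n=="top" else []: print(onplane(n,[a],.012))
    # rails top z~.036, follower z~.08
    for lo,hi,nm in((.030,.042,'rail'),(.07,.09,'fol')):
        m=((z>lo)&(z<hi)&(np.hypot(W[...,0]-t0[0],W[...,1]-t0[1])<.16)).astype(np.uint8)
        for c in cv2.findContours(m,0,2)[0]:
            if cv2.contourArea(c)>60:
                P=onplane(n,c[:,0],.036 if nm=='rail' else .08);print(nm,cv2.contourArea(c),cv2.minAreaRect((P[:,:2]*1000).astype(np.float32)))
E
```

```text
top carton approx [ 0.48965256 -0.09831167  0.15      ] z there 0.1510972837730582
top 0.15023871390038923 ((492.0806579589844, -97.76087951660156), (90.30377197265625, 100.52960968017578), 79.20714569091797)
tray 0.012375876488602167 ((515.1026000976562, 105.22323608398438), (250.66830444335938, 174.0125732421875), 82.9106216430664) 
 [[413.29998779296875, -8.399999618530273], [586.0, -29.899999618530273], [616.9000244140625, 218.89999389648438], [444.20001220703125, 240.3000030517578]]
[[ 0.58534795 -0.0291782   0.012     ]]
[[ 0.41410105 -0.00734577  0.012     ]]
rail 503.0 ((438.5166015625, 134.58404541015625), (216.42706298828125, 38.11153030395508), 74.67640686035156)
rail 426.0 ((595.9409790039062, 100.41300201416016), (191.01341247558594, 13.01481819152832), 82.67182922363281)
fol 128.0 ((363.6304016113281, 10.12598991394043), (20.288042068481445, 53.78230667114258), 28.382591247558594)
fol 79.5 ((380.943603515625, 151.98678588867188), (63.715980529785156, 47.26561737060547), 57.49959182739258)
fol 102.5 ((513.7406005859375, 229.97430419921875), (8.273520469665527, 109.932739
[... 356 characters left out ...]
y 0.012786349841918399 ((516.1395874023438, 107.87660217285156), (255.41249084472656, 174.83795166015625), 82.03178405761719) 
 [[411.8999938964844, -6.5], [585.0, -30.700000762939453], [620.4000244140625, 222.1999969482422], [447.29998779296875, 246.5]]
rail 186.0 ((660.1381225585938, 98.82756042480469), (24.843826293945312, 81.41226196289062), 2.433093547821045)
rail 318.5 ((595.6382446289062, 100.39474487304688), (190.9860076904297, 13.792715072631836), 83.50930786132812)
rail 316.5 ((435.6943359375, 118.58320617675781), (185.92282104492188, 14.013030052185059), 82.80424499511719)
fol 220.0 ((522.3175659179688, 169.29722595214844), (16.61629295349121, 109.184326171875), 81.26138305664062)
```

```bash
cat >> h.py <<'E'
from scipy.spatial.transform import Rotation as Ro
O=np.array([.4996,-.0192,0]);yw=np.radians(82.8)
D=np.array([[np.cos(yw),-np.sin(yw),0],[np.sin(yw),np.cos(yw),0],[0,0,1]])
def todock(p): return D.T@(np.asarray(p)-O)
def plan(p,tilt,s):
    "tool pose with TCP at dock point p (m), tool x along dock x, tips leaning forward by tilt deg -> shift, turn"
    t=np.radians(tilt);z=np.array([np.sin(t),0,-np.cos(t)]);y=np.array([0,-1,0.])
    R=D@np.c_[np.cross(y,z),y,z];R0=Ro.from_rotvec(s['orientation']).as_matrix()
    w=O+D@np.array(p)
    print('world',w.round(3),'shift',(R0.T@(w-s['tool_pos'])).round(4),'turn',np.degrees(Ro.from_matrix(R0.T@R).as_rotvec()).round(2))
def st():
    from cell import sense
    s=sense();print('t',round(float(s['clock']),2),'dock tcp',(todock(s['tool_pos'])*1000).round(1),'F dock',(D.T@s['contact_force']).round(1),'open',round(float(s['opening']),3),'q',s['joint_pos'].round(2),'Fg',round(float(s['grasp_force']),1));return s
E
python3 - <<'E'
from h import *
f=np.load("top0.npz");p=f['p'];z=cloud('top',f['d'])[...,2]
h=cv2.cvtColor(p,cv2.COLOR_BGR2HSV);m=((h[...,0]>165)&(h[...,1]>110)&(z>.138)&(z<.162)).astype(np.uint8)
for c in cv2.findContours(m,0,2)[0]:
    if cv2.contourArea(c)>300:
        b=cv2.boxPoints(cv2.minAreaRect((onplane('top',c[:,0],.15)[:,:2]*1000).astype(np.float32)))/1000
        print((np.array([todock([*q,0])[:2] for q in b])*1000).round(0).tolist())
print('carton dock',todock([.4923,-.0978,0])*1000)
s=st();plan([-.175,-.014,.26],0,s)
E
```

```text
[[-394.0, 207.0], [-413.0, 119.0], [-313.0, 97.0], [-294.0, 185.0]]
[[-231.0, 194.0], [-241.0, 96.0], [-151.0, 87.0], [-141.0, 185.0]]
[[-311.0, -184.0], [-362.0, -263.0], [-279.0, -316.0], [-228.0, -236.0]]
[[-169.0, -271.0], [-202.0, -360.0], [-107.0, -394.0], [-75.0, -305.0]]
carton dock [-78.89514813  -2.60875484   0.        ]
t 0.1 dock tcp [-531.9  246.   204.4] F dock [ 1.2 -1.2 -0.2] open 0.094 q [-1.32  0.09  1.37 -0.    1.68 -0.1 ] Fg 0.0
world [ 0.492 -0.195  0.26 ] shift [ 0.3947 -0.198  -0.0551] turn [ -0.1   -0.07 -62.7 ]
```

The rows are not in the units I measure in: turns go in shares of 120 degrees. I convert before sending: -62.7 degrees / 120 = -0.5225.

Emit:
servo_tool(
  steps=[
    [0, 0, -0.05, 0, 0, 0, 0],
    [0.395, -0.197, -0.055, 0, 0, -0.5225, 0],
    [0.395, -0.197, -0.055, 0, 0, -0.5225, 0],
    [0.395, -0.197, -0.055, 0, 0, -0.5225, 0],
    [0.395, -0.197, -0.055, 0, 0, -0.5225, 0],
    [0.395, -0.197, -0.055, 0, 0, -0.5225, 0],
    [0.395, -0.197, -0.055, 0, 0, -0.5225, 0],
    [0.395, -0.197, -0.055, 0, 0, -0.5225, 0],
    [0.395, -0.197, -0.055, 0, 0, -0.5225, 0],
    [0.395, -0.197, -0.055, 0, 0, -0.5225, 0],
  ],
)

```text
clock: 1.1
tool_pos: [0.4934, -0.1934, 0.26]
orientation: [-2.354, -2.08, 0.0]
contact_force: [0.4, -0.4, 0.0]
opening: 0.0474
grasp_force: 0.0
```

```bash
python3 -c "
from h import *
s=st();plan([-.165,-.013,.20],25,s);plan([-.165,-.013,.035],25,s)"
```

```text
t 1.1 dock tcp [-173.6  -15.7  260. ] F dock [-0.4 -0.4  0. ] open 0.047 q [-0.48  0.04  1.31  0.    1.79 -0.36] Fg 0.0
world [ 0.492 -0.185  0.2  ] shift [ 0.0086 -0.0027  0.06  ] turn [-0.06 24.97  0.11]
world [ 0.492 -0.185  0.035] shift [ 0.0085 -0.0026  0.225 ] turn [-0.06 24.97  0.11]
```

To row units: 25 degrees / 120 = 0.2083.

Emit:
servo_tool(
  steps=[
    [0.009, -0.003, 0.04, 0, 0.2083, 0, 0],
    [0.009, -0.003, 0.06, 0, 0.2083, 0, 0],
    [0.009, -0.003, 0.06, 0, 0.2083, 0, 0],
    [0.009, -0.003, 0.1, 0, 0.2083, 0, 0],
    [0.009, -0.003, 0.14, 0, 0.2083, 0, 0],
    [0.009, -0.003, 0.18, 0, 0.2083, 0, 0],
    [0.009, -0.003, 0.215, 0, 0.2083, 0, 0],
    [0.009, -0.003, 0.225, 0, 0.2083, 0, 0],
    [0.009, -0.003, 0.225, 0, 0.2083, 0, 0],
  ],
)

```text
clock: 2.0
tool_pos: [0.4893, -0.1855, 0.0339]
orientation: [-2.11, -1.858, -0.467]
contact_force: [-0.4, -0.3, 0.2]
opening: 0.0471
grasp_force: 0.0
```

```bash
python3 -c "
from h import *
from cell import *
s=st();plan([-.125,-.013,.035],25,s);plan([-.090,-.013,.035],25,s)
p,d=get_image('side');cv2.imwrite('pics/s1.png',p[150:390,150:470])"
```

```text
t 2.0 dock tcp [-166.3  -10.6   33.9] F dock [-0.4  0.4  0.2] open 0.047 q [-0.71  0.27  1.57  0.36  1.55 -0.64] Fg 0.0
world [ 0.497 -0.145  0.035] shift [0.0378 0.0024 0.0165] turn [-0.2  -0.15 -0.09]
world [ 0.501 -0.11   0.035] shift [0.0695 0.0024 0.0314] turn [-0.2  -0.15 -0.09]
```

View pics/s1.png

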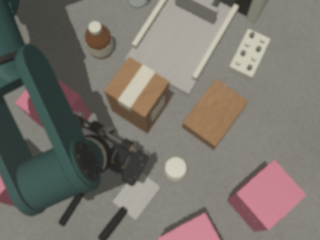

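The gripper is behind the carton at crop position (125,160), clear of its neighbours. Now I slide it.

Emit:
servo_tool(
  steps=[
    [0.018, 0.001, 0.008, 0, 0, 0, 0],
    [0.024, 0.002, 0.011, 0, 0, 0, 0],
    [0.028, 0.002, 0.013, 0, 0, 0, 0],
    [0.032, 0.002, 0.015, 0, 0, 0, 0],
    [0.036, 0.002, 0.017, 0, 0, 0, 0],
    [0.04, 0.002, 0.019, 0, 0, 0, 0],
    [0.044, 0.002, 0.021, 0, 0, 0, 0],
    [0.048, 0.002, 0.022, 0, 0, 0, 0],
  ],
)

```text
clock: 2.85
tool_pos: [0.4988, -0.1342, 0.0356]
orientation: [-2.112, -1.862, -0.467]
contact_force: [0.3, -1.7, -0.5]
opening: 0.0468
grasp_force: 0.7
```

```bash
cat >> h.py <<'E'
def carton(z0=.15,tol=.015):
    from cell import get_image
    p,d=get_image('top');W=cloud('top',d);z=W[...,2]
    q=(W-O)@D
    m=((abs(z-z0)<tol)&(q[...,0]>-.2)&(q[...,0]<.2)&(abs(q[...,1])<.075)).astype(np.uint8)
    hsv=cv2.cvtColor(p,cv2.COLOR_BGR2HSV)
    c=max(cv2.findContours(m,0,2)[0],key=cv2.contourArea)[:,0]
    P=(onplane('top',c,float(np.median(z[m>0])))-O)@D
    print('carton top z',np.median(z[m>0]).round(4),'dock rect',cv2.minAreaRect((P[:,:2]*1000).astype(np.float32)));return p
E
python3 -c "
from h import *
s=st();p=carton();cv2.imwrite('pics/t2.png',p[180:420,180:500])"
```

```text
t 2.85 dock tcp [-114.2  -13.6   35.6] F dock [-1.7 -0.6 -0.5] open 0.047 q [-0.63  0.23  1.62  0.38  1.51 -0.57] Fg 0.7
carton top z 0.1504 dock rect ((-61.976402282714844, 1.0040740966796875), (90.52638244628906, 100.72288513183594), 0.13166026771068573)
```

Emit:
servo_tool(
  steps=[
    [0.0027, 0, 0.0013, 0, 0, 0, 0],
    [0.0054, 0, 0.0025, 0, 0, 0, 0],
    [0.0081, 0, 0.0038, 0, 0, 0, 0],
    [0.0108, 0, 0.005, 0, 0, 0, 0],
    [0.0118, 0, 0.0055, 0, 0, 0, 0],
    [0.0127, 0, 0.0059, 0, 0, 0, 0],
    [0.0136, 0, 0.0063, 0, 0, 0, 0],
  ],
)

```text
clock: 3.6
tool_pos: [0.5008, -0.1194, 0.0357]
orientation: [-2.112, -1.862, -0.468]
contact_force: [0.3, -1.4, -0.4]
opening: 0.0473
grasp_force: 0.8
```

Emit:
servo_tool(
  steps=[
    [0.0005, 0, 0.0002, 0, 0, 0, 0],
    [0.0009, 0, 0.0004, 0, 0, 0, 0],
  ],
)

```text
clock: 3.8
tool_pos: [0.5009, -0.1184, 0.0358]
orientation: [-2.112, -1.862, -0.468]
contact_force: [-0.6, -1.1, -0.5]
opening: 0.0469
grasp_force: 0.7
```

```bash
python3 -c "
from h import *
s=st();p=carton()"
```

```text
t 3.8 dock tcp [-98.3 -13.7  35.8] F dock [-1.1  0.5 -0.5] open 0.047 q [-0.61  0.22  1.64  0.39  1.5  -0.55] Fg 0.7
carton top z 0.1505 dock rect ((-46.0958137512207, 1.0304603576660156), (90.5634994506836, 100.65245819091797), 0.4311603307723999)
```

1 mm to go, by feel.

Emit:
servo_tool(
  steps=[
    [0.0005, 0, 0.0002, 0, 0, 0, 0],
    [0.0009, 0, 0.0004, 0, 0, 0, 0],
    [0.0014, 0, 0.0006, 0, 0, 0, 0],
    [0.0014, 0, 0.0006, 0, 0, 0, 0],
  ],
)

```text
clock: 4.25
tool_pos: [0.5011, -0.117, 0.0359]
orientation: [-2.112, -1.862, -0.468]
contact_force: [0.1, -1.4, -0.7]
opening: 0.0469
grasp_force: 0.7
```

Emit:
servo_tool(
  steps=[
    [0.0005, 0, 0.0002, 0, 0, 0, 0],
    [0.0009, 0, 0.0004, 0, 0, 0, 0],
    [0.0009, 0, 0.0004, 0, 0, 0, 0],
  ],
)

```text
clock: 4.55
tool_pos: [0.5012, -0.1165, 0.0359]
orientation: [-2.113, -1.863, -0.467]
contact_force: [-2.2, -3.3, 0.0]
opening: 0.0472
grasp_force: 1.9
```

Emit:
servo_tool(
  steps=[
    [0.0005, 0, 0.0002, 0, 0, 0, 0],
    [0.0009, 0, 0.0004, 0, 0, 0, 0],
    [0.0009, 0, 0.0004, 0, 0, 0, 0],
  ],
)

```text
clock: 4.85
tool_pos: [0.5012, -0.1162, 0.036]
orientation: [-2.114, -1.863, -0.466]
contact_force: [-3.0, -5.1, 0.2]
opening: 0.0471
grasp_force: 3.0
```

```bash
python3 -c "
from h import *
s=st();p=carton();plan([-.140,-.010,.05],25,s);plan([-.130,-.0,.135],25,s)"
```

```text
t 4.85 dock tcp [-96.  -13.7  36. ] F dock [-5.4  2.3  0.2] open 0.047 q [-0.6   0.21  1.64  0.38  1.5  -0.54] Fg 3.0
carton top z 0.1506 dock rect ((-43.955055236816406, 0.93621826171875), (90.4771957397461, 100.59524536132812), 0.1328113079071045)
world [ 0.492 -0.159  0.05 ] shift [-0.034  -0.0037 -0.0311] turn [-0.    0.15 -0.01]
world [ 0.483 -0.148  0.135] shift [ 0.0108 -0.0137 -0.1041] turn [-0.    0.15 -0.01]
```

The base is square against the stop, with a 5 N rise and 0.1° of skew. I back off and rise.

Emit:
servo_tool(
  steps=[
    [-0.034, -0.004, -0.031, 0, 0, 0, -0.3],
    [-0.01, -0.01, -0.07, 0, 0, 0, -0.3],
    [0.011, -0.014, -0.104, 0, 0, 0, -0.3],
    [0.011, -0.014, -0.104, 0, 0, 0, -0.3],
  ],
)

```text
clock: 5.3
tool_pos: [0.4864, -0.1476, 0.1416]
orientation: [-2.116, -1.871, -0.478]
contact_force: [1.1, -0.1, 0.4]
opening: 0.0612
grasp_force: 0.0
```

```bash
python3 -c "
from h import *
s=st();p=carton();[plan([x,-.0,.135],25,s) for x in(-.1,-.05,0)]"
```

```text
t 5.3 dock tcp [-129.1   -3.   141.6] F dock [ 0.1 -1.1  0.4] open 0.061 q [-0.67  0.12  1.52  0.38  1.71 -0.53] Fg 0.0
carton top z 0.1504 dock rect ((-44.3494758605957, 1.3965072631835938), (100.57896423339844, 90.41472625732422), 89.91082000732422)
world [ 0.487 -0.118  0.135] shift [ 0.0236 -0.003   0.0182] turn [0.59 0.14 0.31]
world [ 0.493 -0.069  0.135] shift [ 0.069  -0.003   0.0392] turn [0.59 0.14 0.31]
world [ 0.5   -0.019  0.135] shift [ 0.1144 -0.003   0.0602] turn [0.59 0.14 0.31]
```

Emit:
servo_tool(
  steps=[
    [0.02, -0.003, 0.017, 0, 0, 0, -0.3],
    [0.028, -0.003, 0.02, 0, 0, 0, -0.3],
    [0.033, -0.003, 0.0224, 0, 0, 0, -0.3],
    [0.038, -0.003, 0.0248, 0, 0, 0, -0.3],
    [0.043, -0.003, 0.0271, 0, 0, 0, -0.3],
    [0.048, -0.003, 0.0295, 0, 0, 0, -0.3],
    [0.053, -0.003, 0.0318, 0, 0, 0, -0.3],
    [0.058, -0.003, 0.0341, 0, 0, 0, -0.3],
  ],
)

```text
clock: 6.15
tool_pos: [0.4889, -0.0798, 0.1286]
orientation: [-2.112, -1.862, -0.469]
contact_force: [1.2, -1.9, 2.3]
opening: 0.0612
grasp_force: 1.2
```

```bash
python3 -c "
from h import *
from cell import *
s=st();plan([0.02,0,.135],25,s)
p,d=get_image('side');cv2.imwrite('pics/s3.png',p[100:340,200:520])"
```

```text
t 6.15 dock tcp [-61.4   3.  128.6] F dock [-1.8 -1.5  2.3] open 0.061 q [-0.56  0.07  1.61  0.4   1.65 -0.44] Fg 1.2
world [0.502 0.001 0.135] shift [0.0765 0.003  0.0287] turn [ 0.02 -0.01  0.  ]
```

View pics/s3.png

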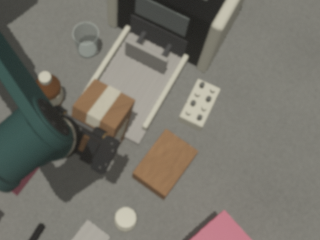

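The carton is tipping forward (crop (103,110)). I continue.

Emit:
servo_tool(
  steps=[
    [0.006, 0.001, 0.002, 0, 0, 0, -0.3],
    [0.012, 0.002, 0.004, 0, 0, 0, -0.3],
    [0.018, 0.003, 0.0065, 0, 0, 0, -0.3],
    [0.024, 0.003, 0.009, 0, 0, 0, -0.3],
    [0.03, 0.003, 0.011, 0, 0, 0, -0.3],
    [0.036, 0.003, 0.0135, 0, 0, 0, -0.3],
    [0.042, 0.003, 0.016, 0, 0, 0, -0.3],
    [0.048, 0.003, 0.018, 0, 0, 0, -0.3],
    [0.054, 0.003, 0.02, 0, 0, 0, -0.3],
    [0.06, 0.003, 0.0225, 0, 0, 0, -0.3],
  ],
)

```text
clock: 7.2
tool_pos: [0.4998, -0.0166, 0.1335]
orientation: [-2.112, -1.862, -0.468]
contact_force: [-0.6, 1.0, 0.2]
opening: 0.0612
grasp_force: 0.0
```

```bash
python3 -c "
from h import *
from cell import *
s=st();plan([0.02,0,.135],25,s)
p,d=get_image('side');cv2.imwrite('pics/s4.png',p[100:340,200:520])"
```

```text
t 7.2 dock tcp [2.600e+00 1.000e-01 1.335e+02] F dock [0.9 0.7 0.2] open 0.061 q [-0.44  0.04  1.63  0.41  1.61 -0.33] Fg 0.0
world [0.502 0.001 0.135] shift [0.0164 0.0001 0.006 ] turn [0.01 0.   0.  ]
```

View pics/s4.png

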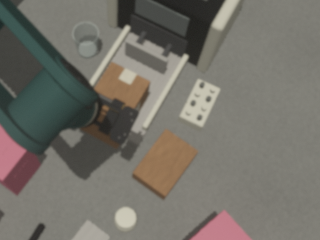

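The carton has gone over and lies in the tray. I back off, go upright and measure.

```bash
python3 -c "
from h import *
s=st();plan([-.02,0,.17],25,s);plan([-.07,0,.16],0,s)"
```

```text
t 7.25 dock tcp [  3.4   0.3 133.7] F dock [0.5 1.  0.1] open 0.061 q [-0.44  0.04  1.63  0.41  1.61 -0.33] Fg 0.0
world [ 0.497 -0.039  0.17 ] shift [-0.0058  0.0002 -0.0428] turn [-0.01 -0.04  0.05]
world [ 0.491 -0.089  0.16 ] shift [-0.0554  0.0002 -0.0549] turn [  0.   -25.04   0.05]
```

To row units: -25 degrees / 120 = -0.2083.

Emit:
servo_tool(
  steps=[
    [-0.006, 0, -0.043, 0, 0, 0, -0.3],
    [-0.055, 0, -0.055, 0, -0.0667, 0, -0.3],
    [-0.055, 0, -0.055, 0, -0.1333, 0, -0.3],
    [-0.055, 0, -0.055, 0, -0.2083, 0, -0.3],
    [-0.055, 0, -0.055, 0, -0.2083, 0, -0.3],
    [-0.055, 0, -0.055, 0, -0.2083, 0, -0.3],
  ],
)

```text
clock: 7.85
tool_pos: [0.4906, -0.0885, 0.1601]
orientation: [-2.353, -2.08, -0.001]
contact_force: [0.1, -0.3, -0.6]
opening: 0.061
grasp_force: 0.0
```

```bash
python3 -c "
from h import *
s=st();p=carton(.102,.012);cv2.imwrite('pics/t5.png',p[150:390,100:420]);plan([-.07,0,.05],0,s)"
```

```text
t 7.85 dock tcp [-69.9   0.2 160.1] F dock [-0.3 -0.1 -0.6] open 0.061 q [-0.29 -0.01  1.57  0.    1.59 -0.17] Fg 0.0
carton top z 0.1024 dock rect ((77.7579345703125, 0.5620689392089844), (100.63899230957031, 73.78059387207031), 89.52607727050781)
world [ 0.491 -0.089  0.05 ] shift [-0.0002  0.0002  0.1101] turn [ 0.   -0.06  0.15]
```

View pics/t5.png

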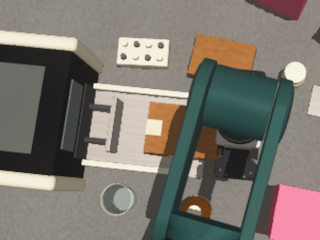

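The carton lies flat and square (top z 0.102, front end at dock x≈115, so its underside is at about −35). I go down behind it and push.

Emit:
servo_tool(
  steps=[
    [0, 0, 0.04, 0, 0, 0, -0.3],
    [0, 0, 0.08, 0, 0, 0, -0.3],
    [0, 0, 0.105, 0, 0, 0, -0.3],
    [0, 0, 0.11, 0, 0, 0, -0.3],
    [0.015, 0, 0.11, 0, 0, 0, -0.3],
    [0.02, 0, 0.11, 0, 0, 0, -0.3],
    [0.024, 0, 0.11, 0, 0, 0, -0.3],
    [0.028, 0, 0.11, 0, 0, 0, -0.3],
    [0.032, 0, 0.11, 0, 0, 0, -0.3],
    [0.036, 0, 0.11, 0, 0, 0, -0.3],
  ],
)

```text
clock: 8.9
tool_pos: [0.4958, -0.0543, 0.0512]
orientation: [2.355, 2.076, 0.001]
contact_force: [-0.1, -2.6, 1.6]
opening: 0.0611
grasp_force: 1.4
```

Emit:
servo_tool(
  steps=[
    [0.004, 0, 0, 0, 0, 0, -0.3],
    [0.008, 0, 0, 0, 0, 0, -0.3],
    [0.012, 0, 0, 0, 0, 0, -0.3],
    [0.016, 0, 0, 0, 0, 0, -0.3],
    [0.02, 0, 0, 0, 0, 0, -0.3],
    [0.024, 0, 0, 0, 0, 0, -0.3],
    [0.028, 0, 0, 0, 0, 0, -0.3],
    [0.032, 0, 0, 0, 0, 0, -0.3],
    [0.036, 0, 0, 0, 0, 0, -0.3],
  ],
)

```text
clock: 9.8
tool_pos: [0.4995, -0.0178, 0.05]
orientation: [-2.356, -2.078, 0.0]
contact_force: [-0.6, -3.1, 1.5]
opening: 0.0613
grasp_force: 1.3
```

```bash
python3 -c "
from h import *
s=st();p=carton(.102,.012)"
```

```text
t 9.8 dock tcp [ 1.3  0.3 50. ] F dock [-3.1  0.2  1.5] open 0.061 q [-0.15  0.06  1.71 -0.    1.37 -0.02] Fg 1.3
carton top z 0.1024 dock rect ((141.26817321777344, 2.0666770935058594), (100.57129669189453, 37.923797607421875), 89.2641830444336)
```

Emit:
servo_tool(
  steps=[
    [0.003, 0, 0, 0, 0, 0, -0.3],
    [0.006, 0, 0, 0, 0, 0, -0.3],
    [0.009, 0, 0, 0, 0, 0, -0.3],
    [0.012, 0, 0, 0, 0, 0, -0.3],
    [0.015, 0, 0, 0, 0, 0, -0.3],
    [0.017, 0, 0, 0, 0, 0, -0.3],
    [0.019, 0, 0, 0, 0, 0, -0.3],
    [0.021, 0, 0, 0, 0, 0, -0.3],
    [0.023, 0, 0, 0, 0, 0, -0.3],
  ],
)

```text
clock: 10.75
tool_pos: [0.5023, 0.0048, 0.0499]
orientation: [-2.356, -2.077, 0.0]
contact_force: [-1.0, -1.7, 0.4]
opening: 0.0615
grasp_force: 0.9
```

Emit:
servo_tool(
  steps=[
    [0.001, 0, 0, 0, 0, 0, -0.3],
    [0.002, 0, 0, 0, 0, 0, -0.3],
    [0.003, 0, 0, 0, 0, 0, -0.3],
    [0.004, 0, 0, 0, 0, 0, -0.3],
    [0.005, 0, 0, 0, 0, 0, -0.3],
    [0.006, 0, 0, 0, 0, 0, -0.3],
  ],
)

```text
clock: 11.35
tool_pos: [0.5027, 0.0088, 0.05]
orientation: [2.356, 2.076, -0.005]
contact_force: [-2.0, -7.5, 0.1]
opening: 0.0609
grasp_force: 3.4
```

```bash
python3 -c "
from h import *
s=st()"
```

```text
t 11.35 dock tcp [28.2  0.4 50. ] F dock [-7.7  1.   0.1] open 0.061 q [-0.09  0.07  1.71 -0.    1.37  0.03] Fg 3.4
```

Emit:
servo_tool(
  steps=[
    [0.001, 0, 0, 0, 0, 0, -0.3],
    [0.002, 0, 0, 0, 0, 0, -0.3],
    [0.003, 0, 0, 0, 0, 0, -0.3],
    [0.004, 0, 0, 0, 0, 0, -0.3],
    [0.005, 0, 0, 0, 0, 0, -0.3],
    [0.006, 0, 0, 0, 0, 0, -0.3],
    [0.007, 0, 0, 0, 0, 0, -0.3],
  ],
)

```text
clock: 12.05
tool_pos: [0.5036, 0.0157, 0.05]
orientation: [2.356, 2.075, -0.005]
contact_force: [-0.9, -6.3, -0.3]
opening: 0.0609
grasp_force: 3.4
```

```bash
python3 -c "
from h import *
s=st()"
```

```text
t 12.05 dock tcp [35.1  0.4 50. ] F dock [-6.3  0.1 -0.3] open 0.061 q [-0.08  0.07  1.7  -0.    1.37  0.05] Fg 3.4
```

Emit:
servo_tool(
  steps=[
    [0.001, 0, 0, 0, 0, 0, -0.3],
    [0.002, 0, 0, 0, 0, 0, -0.3],
    [0.003, 0, 0, 0, 0, 0, -0.3],
    [0.004, 0, 0, 0, 0, 0, -0.3],
    [0.005, 0, 0, 0, 0, 0, -0.3],
  ],
)

```text
clock: 12.55
tool_pos: [0.5042, 0.0206, 0.05]
orientation: [2.356, 2.075, -0.005]
contact_force: [-2.8, -7.5, -0.1]
opening: 0.0607
grasp_force: 3.4
```

Emit:
servo_tool(
  steps=[
    [0.001, 0, 0, 0, 0, 0, -0.3],
    [0.002, 0, 0, 0, 0, 0, -0.3],
  ],
)

```text
clock: 12.75
tool_pos: [0.5045, 0.0226, 0.05]
orientation: [2.356, 2.075, -0.005]
contact_force: [-2.3, -6.0, -0.4]
opening: 0.0609
grasp_force: 3.4
```

Emit:
servo_tool(
  steps=[
    [0.001, 0, 0, 0, 0, 0, -0.3],
    [0.002, 0, 0, 0, 0, 0, -0.3],
  ],
)

```text
clock: 12.95
tool_pos: [0.5047, 0.0246, 0.05]
orientation: [2.356, 2.075, -0.005]
contact_force: [-2.0, -6.9, -0.0]
opening: 0.0612
grasp_force: 3.4
```

Emit:
servo_tool(
  steps=[
    [0.001, 0, 0, 0, 0, 0, -0.3],
    [0.001, 0, 0, 0, 0, 0, -0.3],
  ],
)

```text
clock: 13.15
tool_pos: [0.5049, 0.0257, 0.05]
orientation: [2.356, 2.075, -0.005]
contact_force: [-2.0, -6.6, 0.6]
opening: 0.0609
grasp_force: 3.2
```

Emit:
servo_tool(
  steps=[
    [0.001, 0, 0, 0, 0, 0, -0.3],
    [0.002, 0, 0, 0, 0, 0, -0.3],
  ],
)

```text
clock: 13.35
tool_pos: [0.5051, 0.0275, 0.05]
orientation: [2.356, 2.075, -0.005]
contact_force: [-3.2, -9.6, 0.4]
opening: 0.0607
grasp_force: 5.0
```

Emit:
servo_tool(
  steps=[
    [0.0005, 0, 0, 0, 0, 0, -0.3],
    [0.0005, 0, 0, 0, 0, 0, -0.3],
  ],
)

```text
clock: 13.55
tool_pos: [0.505, 0.0274, 0.05]
orientation: [2.356, 2.075, -0.007]
contact_force: [-1.9, -8.4, 1.2]
opening: 0.0611
grasp_force: 4.3
```

Emit:
servo_tool(
  steps=[
    [0.0005, 0, 0, 0, 0, 0, -0.3],
    [0.001, 0, 0, 0, 0, 0, -0.3],
    [0.001, 0, 0, 0, 0, 0, -0.3],
  ],
)

```text
clock: 13.85
tool_pos: [0.505, 0.0274, 0.0501]
orientation: [2.355, 2.074, -0.009]
contact_force: [-3.4, -10.5, 1.4]
opening: 0.0614
grasp_force: 5.6
```

Emit:
servo_tool(
  steps=[
    [0.0005, 0, 0, 0, 0, 0, -0.3],
    [0.001, 0, 0, 0, 0, 0, -0.3],
    [0.001, 0, 0, 0, 0, 0, -0.3],
  ],
)

```text
clock: 14.15
tool_pos: [0.5049, 0.0273, 0.0502]
orientation: [2.355, 2.072, -0.012]
contact_force: [-5.0, -13.6, 2.5]
opening: 0.0611
grasp_force: 6.9
```

The TCP no longer advances and the force climbs, so this is the stop. I press a touch more and hold.

Emit:
servo_tool(
  steps=[
    [0.0004, 0, 0, 0, 0, 0, -0.3],
    [0.0004, 0, 0, 0, 0, 0, -0.3],
    [0.0004, 0, 0, 0, 0, 0, -0.3],
    [0.0004, 0, 0, 0, 0, 0, -0.3],
    [0.0004, 0, 0, 0, 0, 0, -0.3],
  ],
)

```text
clock: 14.65
tool_pos: [0.5049, 0.0273, 0.0501]
orientation: [2.354, 2.072, -0.013]
contact_force: [-4.1, -14.0, 1.9]
opening: 0.061
grasp_force: 7.4
```

Emit:
servo_tool(
  steps=[
    [0, 0, 0, 0, 0, 0, -0.3],
    [0, 0, 0, 0, 0, 0, -0.3],
    [0, 0, 0, 0, 0, 0, -0.3],
    [0, 0, 0, 0, 0, 0, -0.3],
    [0, 0, 0, 0, 0, 0, -0.3],
  ],
)

```text
clock: 15.15
tool_pos: [0.5049, 0.0274, 0.0501]
orientation: [2.354, 2.072, -0.013]
contact_force: [-4.4, -13.7, 1.9]
opening: 0.0607
grasp_force: 7.4
```

```bash
python3 -c "
from h import *
s=st();plan([-.02,0,.05],0,s);plan([-.05,0,.2],0,s)"
```

```text
t 15.15 dock tcp [46.8  0.6 50.1] F dock [-14.1   2.7   1.9] open 0.061 q [-0.05  0.08  1.7  -0.01  1.37  0.08] Fg 7.4
world [ 0.497 -0.039  0.05 ] shift [-0.0668  0.0007  0.0008] turn [-0.08  0.55 -0.1 ]
world [ 0.493 -0.069  0.2  ] shift [-0.0983  0.0006 -0.1489] turn [-0.08  0.55 -0.1 ]
```

Emit:
servo_tool(
  steps=[
    [0.0003, 0, 0, 0, 0, 0, -0.3],
    [0.0003, 0, 0, 0, 0, 0, -0.3],
    [0.0003, 0, 0, 0, 0, 0, -0.3],
    [0.0003, 0, 0, 0, 0, 0, -0.3],
    [0.0003, 0, 0, 0, 0, 0, -0.3],
  ],
)

```text
clock: 15.65
tool_pos: [0.5049, 0.0273, 0.0502]
orientation: [2.354, 2.072, -0.014]
contact_force: [-4.0, -14.5, 2.0]
opening: 0.061
grasp_force: 7.8
```

Emit:
servo_tool(
  steps=[
    [-0.005, 0, 0, 0, 0, 0, -0.3],
    [-0.03, 0, 0, 0, 0, 0, -0.3],
    [-0.067, 0, 0, 0, 0, 0, -0.3],
    [-0.09, 0, -0.04, 0, 0, 0, -0.3],
    [-0.098, 0, -0.09, 0, 0, 0, -0.3],
    [-0.13, 0, -0.14, 0, 0, 0, -0.3],
    [-0.15, 0, -0.17, 0, 0, 0, -0.3],
    [-0.15, 0, -0.2, 0, 0, 0, -0.3],
    [-0.15, 0, -0.2, 0, 0, 0, -0.3],
  ],
)

```text
clock: 16.55
tool_pos: [0.4896, -0.117, 0.2559]
orientation: [2.35, 2.071, 0.011]
contact_force: [-0.5, 1.0, 0.9]
opening: 0.0611
grasp_force: 0.0
```

```bash
python3 -c "
from h import *
from cell import *
s=st();p=carton(.102,.012);cv2.imwrite('pics/t6.png',p)"
```

```text
t 16.55 dock tcp [-98.3  -2.4 255.9] F dock [1.  0.6 0.9] open 0.061 q [-0.35 -0.03  1.39  0.    1.77 -0.22] Fg 0.0
carton top z 0.1024 dock rect ((127.23955535888672, 2.2472877502441406), (100.5875473022461, 146.61570739746094), 89.86063385009766)
```

View pics/t6.png

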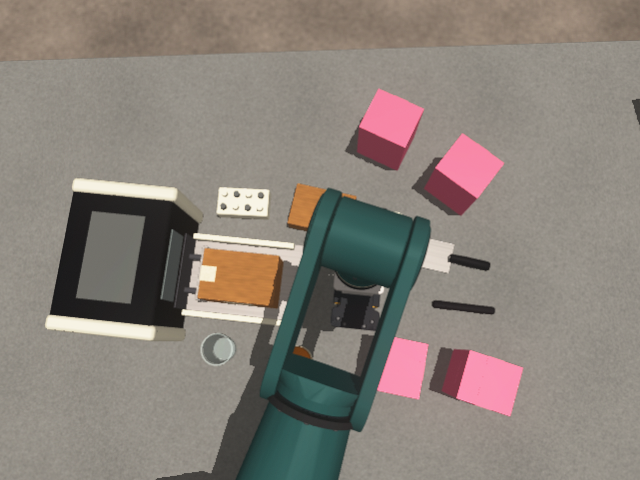

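The carton lies square in the tray at about (240,278), with its underside about 54 mm inside the edge. The other objects I can see are where they were, and the robot touches nothing.

```bash
python3 -c "
from cell import *
print(finish_job())"
```

```text
the job is handed in; nothing more can be done
None
```

The carton was slid square to the tray edge, tipped in and pushed until the follower stopped moving at its end stop. It was pressed there at about 14–15 N and released, and the job was handed in at about 17 s.

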